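# Couple the mixer modules and wind the spring drive

## Robot

A 6-joint arm with a two-finger parallel gripper is mounted at the origin on a cart in front of the work surface, level with it; the furniture and walls round the work are solid. World frame = base frame: x ahead of the robot, y to its left, z up, the work surface at z = 0. Lengths are in m, angles in rad, forces in N, time in s.
With the tool pointing down it reaches from about 0.425 to 0.95 m from the base axis. Payload 3.5 kg.
Tool frame: the origin (TCP) lies at the very end of the fingers, on their centre line; the grasp point (between the pads) lies ctrl.pinch_z behind it (ctrl.pinch_z is the distance from the TCP to the grasp point, in m); z points along the fingers, y is the line along which they close (so a half turn about z gives the same grasp; the last joint's range is limited). The gripper opens to 85 mm and grips with 20 to 120 N. Pads are 22 mm wide; open, the fingers measure 114 mm over their backs; the gripper's body (76 mm by 85 mm) begins 54 mm behind the grasp point. The pads swing forward as they close: fully open they stand 13 mm farther back than shut.
Start: joints at [1.148, 0.286, 1.577, -0, 1.279, -0.15], TCP at [0.182, 0.65, 0.231] pointing down, gripper open.
Joint ranges: [-2.77, 2.77], [-0.9, 2.22], [0.21, 2.48], [-1.53, 4.67], [0.24, 2.81], [-2.84, 2.84]. Speed limits (rad/s): [2.79, 2.79, 3.14, 3.14, 3.14, 3.14].

## Interface

Orientations are given as a unit quaternion [x, y, z, w].
In Python, from plant import ctrl gives the robot as it stands.
- The arm moves only by the shell command python3 -m inch 'ROWS' [FORCE]. ROWS is 1 to 10 rows, one to a line, with the numbers parted by commas; each row has 7 numbers: dx, dy, dz in fractions of the full range, 1 being 1 m, then a rotation vector rx, ry, rz in fractions of the full range, 1 being pi rad, then the opening from 0.0 (shut) to 1.0 (fully open); each row is the pose to reach, as a shift and turn from the pose commanded when the command began, along the tool's axes at that moment; what a row does not reach only later rows make up. A row lasts 1/8 s, in which the tool goes at most 0.0625 m and 0.188 rad, less where a joint would pass 70% of its speed; a pose out of reach is approached as far as the arm can. The fingers move at their own pace and stop on an object; FORCE is the grip in N (left out, the last holds). Time passes only in rows, so rows that do not move let the fingers close. It prints the time, the measured TCP pose, the force, the opening and the grip force at its end. No shift or turn number may pass 1 either way. Input that does not fit is refused with a message, and nothing moves.
- ctrl.get_state(): the state, without advancing time (a new reading comes with each control period).
- ctrl.read_camera(name): name is "scene" or "top" or "wrist"; returns a dict with "pixels" (384x512x3 uint8, red, green, blue), "camera_matrix" (3x3 intrinsics, pixels), "xyz" and "orientation" of the camera in the world. Camera axes: x right, y down, z forward; pixel columns grow to the right and rows downward; lengths in m; the calibration is good to about 2 mm. A picture is of the moment at which its call begins. There is no depth.
- ctrl.sign_off(): hands the job in; it is judged then, once.
Trained networks look in the newest picture that a camera, given by its name, has taken for a name from the list of things; names that differ only in an ending like _2 or _b are one class to them, and where a whole thing is asked for, a point or a joint stands for the part that bears it (a point fixed in the world has none). Each returns a list of dicts, best first, with "conf" (0 to 1); they miss things now and then, are a little off and sometimes report something else, mostly with a low value. They report only what shows in the picture. A call takes as long as a camera call.
- ctrl.recognise(camera, thing): "position" ([x, y, z] in m, in world coordinates, good to about 4 mm: the middle of the surface that is visible of it).
- ctrl.masks_of(camera, thing): "region" (384x512 bool, what is visible of it).
- ctrl.mark_of(camera, thing): "position" ([x, y, z] in m, in world coordinates, good to about 4 mm: a listed point, or the origin of a listed thing).
The state is a dict: "time": time; "qpos": joint angles; "dq": joint speeds; "joint_efforts": joint torques, N m; "eef_pos": TCP position; "tcp_rot": TCP orientation; "contact_force": force on the tool from outside, world axes, zero at the start; "wrist_torque": the same for the moment, N m; "opening": opening from 0.0 (shut) to 1.0 (fully open); "finger_force": force on a finger pad.
Only numpy, scipy, OpenCV 4.12 (cv2) and the standard library are available. Lean on these libraries where they do the work, as an engineer would, in place of code of your own. Each camera call takes 0.05 s, during which the arm holds its last target. There are 200 camera calls.

## Task

Set up the mains-free sample mixer: stand the mixer modules that are on the worktop (two or three of the blue, green and orange ones, in any order) in one straight row on the worktop, against the drive's side that has the round coupling, each butted flush against the one before, with no gap anywhere. Only when the row is closed, wind the key on top of the drive clockwise, as far as it goes, in as many partial turns as you need. Leave the modules still closed up at the end, and do not knock over the flask or the bottles.

Things in the scene. Friction and masses are not known exactly. Their poses are not given: they have to be found in the camera images.
- spring_drive: white spring drive box with a blue band, fixed to the worktop (place and yaw vary), 100 x 100 mm, 62 mm high; origin at the centre of its underside, on the worktop; z up. The coupling side is its -y face, 50 mm from the origin; the row runs from there along its -y axis, on the line x = 0 of its frame
- module_blue: loose blue mixer module, a block 50 mm wide (its x) x 66 mm long (its y, the row direction) x 46 mm high, with four fixed vial caps on top up to z = 58 mm and a flat dark round coupling on each 50 mm wide end; 0.3 kg; origin at the centre of its underside, z up. May be absent (None). Grip it across the 50 mm width, on the ribbed sides. Either end may face the drive
- module_green: loose green mixer module, a block 50 mm wide (its x) x 66 mm long (its y, the row direction) x 46 mm high, with four fixed vial caps on top up to z = 58 mm and a flat dark round coupling on each 50 mm wide end; 0.3 kg; origin at the centre of its underside, z up. May be absent (None). Grip it across the 50 mm width, on the ribbed sides. Either end may face the drive
- module_orange: loose orange mixer module, a block 50 mm wide (its x) x 66 mm long (its y, the row direction) x 46 mm high, with four fixed vial caps on top up to z = 58 mm and a flat dark round coupling on each 50 mm wide end; 0.3 kg; origin at the centre of its underside, z up. May be absent (None). Grip it across the 50 mm width, on the ribbed sides. Either end may face the drive
- key_grip (a point): centre of the brass wing key on top of the drive, on its upright turning axis (10 mm to the +y side of the drive's origin), 87 mm above the worktop. The wing is an upright flat plate 48 mm long (the point's y), 10 mm thick (its x), reaching from 13 mm below to 13 mm above this point (the drive's top is 25 mm below it); the wing on the point's +y side has a red cap. Pinch it across its thickness
- winding_key (a joint): angle in rad the key has been wound: grows as it is turned clockwise seen from above, 0 unwound, 5.6 at the stop; starts between 0.1 and 0.7. At the stop the red-capped wing points to the red mark on the dial (the drive's +y side). Needs 0.17 to 0.3 N m, more as the spring tightens; a built-in ratchet brake holds it wherever it is let go
- conical_flask: stoppered glass conical flask, 68 mm wide, 114 mm high, bystander; origin under its centre
- wash_bottle: white wash bottle, 68 x 114 mm, 206 mm high, bystander; origin under its centre
- weighing_bottle: small stoppered glass weighing bottle, 41 mm wide, 54 mm high, bystander; origin under its centre
- mortar: white mortar, 73 mm wide, 40 mm high, bystander among the modules' places; origin under its centre

How it is judged:
By the outcome, as a careful person would: the job done as asked, in the order asked, and still so for the second after the job is handed in, with the robot touching nothing.
Of module_blue, module_green, module_orange only 2 to 3 are there at a start; the rules pass over those that are not, and their reading is None.
At some moment in a run one of module_blue, module_green, module_orange may be knocked a few centimetres aside while the robot is not near it.
It also fails if it takes over 210 s, if anything falls off the work surface, if the arm or the gripper's body presses on something with over 40 N, if the wrist force passes 120 N, or if a joint passes its speed limit or range.

## Working session

There is one attempt and no reset: what is moved stays moved. The work goes in short steps, Python scripts to look and compute and a shell command to move; the robot and the scene stay as the last step left them, time stands still between calls to the robot, and variables do not carry over. Pictures are saved under pics/ and viewed, at most 14 in all, crops included, and the job is handed in when it is done.

```bash
ls; mkdir -p pics; cat > h.py <<'E'
import numpy as np, cv2
from scipy.spatial.transform import Rotation as R
from plant import ctrl
def cam(n):
    c=ctrl.read_camera(n); c={k:np.array(v) for k,v in c.items()}; return c
def save(c,f): cv2.imwrite('pics/'+f,c['pixels'][:,:,::-1])
def p2w(c,u,v,z):
    K=c['camera_matrix']; d=R.from_quat(c['orientation']).apply(np.linalg.solve(K,[u,v,1.]))
    o=c['xyz']; return o+d*(z-o[2])/d[2]
def w2p(c,p):
    q=R.from_quat(c['orientation']).inv().apply(np.array(p)-c['xyz']); q=q@c['camera_matrix'].T; return q[...,:2]/q[...,2:]
E
python3 - <<'E'
from h import *
np.set_printoptions(precision=4,suppress=True)
s=ctrl.get_state(); print(s, ctrl.pinch_z)
for n in ['top','scene']:
    c=cam(n); save(c,n+'0.png'); print(n,c['xyz'],c['orientation'],c['camera_matrix'].tolist())
    for t in ['spring_drive','module_blue','module_green','module_orange','key_grip','conical_flask','wash_bottle','weighing_bottle','mortar']:
        print(t,[(np.round(d['position'],4),round(d['conf'],2)) for d in ctrl.mark_of(n,t)[:2]])
print(ctrl.get_state()['time'])
E
```

```text
pics
{'time': 0.0, 'qpos': array([ 1.148 ,  0.2872,  1.5782, -0.    ,  1.2786, -0.15  ]), 'dq': array([-0.0005,  0.0006, -0.001 ,  0.0001, -0.001 , -0.0006]), 'joint_efforts': array([ -0.0008, -40.5982, -29.2628,  -0.0002,   0.0058,  -0.    ]), 'eef_pos': array([0.1815, 0.6494, 0.2299]), 'tcp_rot': array([ 0.1359,  0.9907, -0.0012, -0.0003]), 'contact_force': array([0.1412, 0.4479, 1.0995]), 'wrist_torque': array([ 0.0211, -0.0404, -0.0252]), 'finger_force': 0.0, 'opening': 1.0003783879677528} 0.0187
top [ 0.5013 -0.0943  1.0646] [-0.7014  0.7125 -0.0177  0.0083] [[359.81867087473114, 0.0, 258.4157529612312], [0.0, 359.81867087473114, 192.1714535280914], [0.0, 0.0, 1.0]]
spring_drive [(array([ 0.6389, -0.096 , -0.0017]), 0.66)]
module_blue [(array([0.4546, 0.1837, 0.0033]), 0.68)]
module_green [(array([0.451 , 0.1832, 0.002 ]), 0.64)]
module_orange [(array([ 0.4035, -0.3427, -0.0025]), 0.74)]
key_grip [(array([ 0.7184, -0.3859,  0.0026]), 0.73), (array([ 0.6378, -0.0833,  0.089 ]), 0.38)]
conical_flask [(array([ 0.565 ,  0.1286, -0.0046]), 0.6)]
wash_bottle [(array([0.6639, 0.1861, 0
[... 209 characters left out ...]
8335 -0.0727  0.0518 -0.5452] [[368.3254968727457, 0.0, 259.4559081565512], [0.0, 368.3254968727457, 197.54558965262044], [0.0, 0.0, 1.0]]
spring_drive [(array([ 0.6313, -0.0922, -0.0004]), 0.74)]
module_blue [(array([ 0.4511,  0.1819, -0.0002]), 0.56), (array([ 0.3906, -0.2351, -0.0022]), 0.21)]
module_green []
module_orange [(array([ 0.3978, -0.3425, -0.0012]), 0.62)]
key_grip [(array([ 0.6379, -0.0862,  0.082 ]), 0.64)]
conical_flask [(array([0.5722, 0.1354, 0.003 ]), 0.69)]
wash_bottle [(array([ 0.6629,  0.1873, -0.0008]), 0.61)]
weighing_bottle [(array([ 0.7158, -0.3871, -0.0003]), 0.96)]
mortar [(array([ 0.3895, -0.2367, -0.0034]), 0.94), (array([ 0.7143, -0.385 ,  0.0007]), 0.16)]
1.0
```

```bash
python3 -c "
import cv2
a=cv2.imread('pics/top0.png');cv2.imwrite('pics/top0c.png',cv2.resize(a[100:350,120:420],None,fx=2.6,fy=2.4,interpolation=cv2.INTER_CUBIC)[:, :])"
```

```text
(no output)
```

View pics/top0.png

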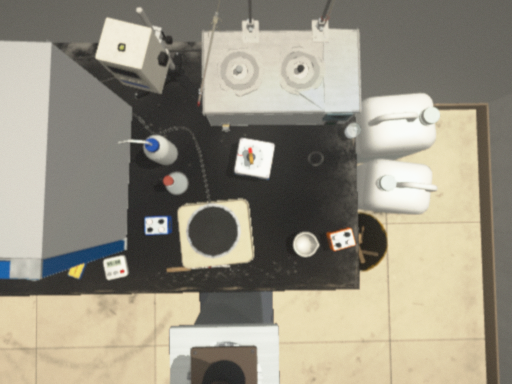

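View pics/scene0.png

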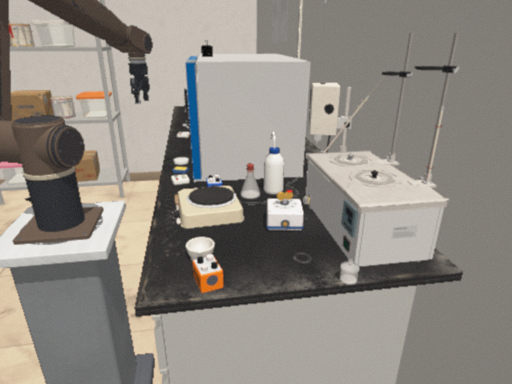

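The top view shows the drive at (254,158), blue at (157,226), orange at (342,239) and the mortar at (305,244). There is no green module. The cream hotplate sits at (215,233), and the scene view shows the drive's coupling face towards -y. Next I'll fit precise poses.

```bash
cat >> h.py <<'E'
def rect(c,m,z):
    "min-area rect of a mask back-projected on plane z: centre, sizes, angle(deg mod 90)"
    m=m.astype(np.uint8); n,l,s,_=cv2.connectedComponentsWithStats(m); k=1+s[1:,4].argmax()
    cs,_=cv2.findContours((l==k).astype(np.uint8),cv2.RETR_EXTERNAL,cv2.CHAIN_APPROX_NONE)
    pts=np.array([p2w(c,u,v,z)[:2] for u,v in cs[0][:,0]],np.float32)
    (cx,cy),(w,h),a=cv2.minAreaRect(pts*1000); return np.round([cx,cy,w,h,a],1)
E
python3 - <<'E'
from h import *
c=cam('top'); px=c['pixels']; crops=[]
for t,z,(u,v) in [('spring_drive',.062,(254,158)),('module_blue',.046,(157,226)),('module_orange',.046,(342,239))]:
    m=ctrl.masks_of('top',t)
    print(t,[(round(d['conf'],2),d['region'].sum(),rect(c,d['region'],z)) for d in m[:2]])
    cr=px[v-25:v+25,u-25:u+25,::-1]; crops.append(cv2.resize(cr,(260,260),interpolation=cv2.INTER_CUBIC))
c=cam('scene');px=c['pixels']
for (u,v) in [(285,212),(215,183),(208,272)]:
    cr=px[v-25:v+25,u-25:u+25,::-1]; crops.append(cv2.resize(cr,(260,260),interpolation=cv2.INTER_CUBIC))
cv2.imwrite('pics/crops.png',np.vstack([np.hstack(crops[:3]),np.hstack(crops[3:])]))
E
```

```text
spring_drive [(0.86, np.int64(1285), array([631.7, -96.9, 101.6, 102.6,  79.7]))]
module_blue [(0.87, np.int64(486), array([450.5, 177.3,  75.7,  50.5,  89.6]))]
module_orange [(0.77, np.int64(489), array([ 403. , -338.8,   55.5,   73.4,   14.2])), (0.22, np.int64(26), array([643.2, -86.7,  37.7,   6.2,   4.3]))]
```

View pics/crops.png

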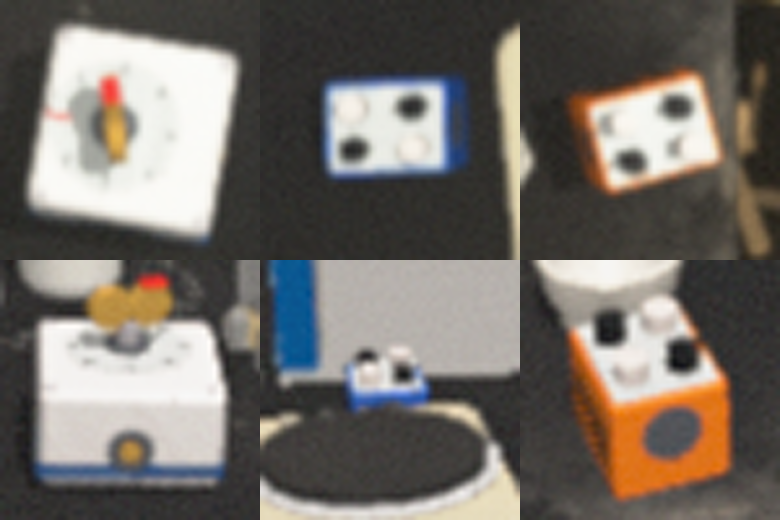

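The crops confirm it. The drive's coupling faces -y with the row heading slightly -x. The red key cap points roughly +x, and the orange and blue top faces are clear. I'll fit box models to the masks to get accurate poses.

```bash
cat >> h.py <<'E'
from scipy.optimize import minimize
MOD=(.050,.066,.046); DRV=(.1,.1,.062)
def sil(c,dims,p,S=4):
    w,l,h=dims; P=np.array([[a*w/2,b*l/2,z] for a in(-1,1) for b in(-1,1) for z in(0,h)])
    P=R.from_euler('z',p[2]).apply(P)+[p[0],p[1],0]
    hull=cv2.convexHull(np.float32(w2p(c,P)))
    im=np.zeros((384*S,512*S),np.uint8); cv2.fillConvexPoly(im,np.int32(np.round(((hull+.5)*S-.5)*16)),255,shift=4)
    return cv2.resize(im,(512,384),interpolation=cv2.INTER_AREA)/255.
def big(m):
    n,l,s,_=cv2.connectedComponentsWithStats(m.astype(np.uint8)); return l==1+s[1:,4].argmax()
def fit(obs,dims,p0):
    "obs: [(cam,mask)]; returns x,y,yaw and cost (mean 1-IoU)"
    f=lambda p: np.mean([1-np.minimum(s,m).sum()/np.maximum(s,m).sum() for c,m in obs for s in [sil(c,dims,p)]])
    sx=np.array([p0]+[np.array(p0)+e for e in np.diag([.008,.008,.1])])
    r=minimize(f,p0,method='Nelder-Mead',options=dict(initial_simplex=sx,xatol=1e-4,fatol=1e-5,maxiter=150)); return np.round(r.x,4),round(r.fun,3)
def locate(thing,dims,p0,cams=('top','scene'),near=.08):
    obs=[]; out={}
    for n in cams:
        c=cam(n); ms=ctrl.masks_of(n,thing)
        for d in ms:
            m=big(d['region']); 
            if (m*sil(c,dims,p0)).sum()>0.1*m.sum(): obs.append((c,m)); out[n]=fit(obs[-1:],dims,p0); break
    return (fit(obs,dims,p0) if obs else None),out
def go(x,y,z,beta):
    "shift in tool axes and rz to reach TCP x,y,z with closing line at angle beta"
    s=ctrl.get_state(); Rt=R.from_quat(s['tcp_rot']); d=Rt.inv().apply(np.array([x,y,z])-s['eef_pos'])
    ty=Rt.apply([0,1,0]); b=np.arctan2(ty[1],ty[0]); r=(b-beta+np.pi/2)%np.pi-np.pi/2
    tilt=(R.from_quat([np.cos((b+np.pi/2)/2),np.sin((b+np.pi/2)/2),0,0]).inv()*Rt).as_rotvec()
    j1=np.arctan2(y,x); print('t%.1f'%s['time'],'shift',np.round(d,4),'rz %.3f'%r,'j6 end %.2f'%(j1-(b-r)),'beta %.3f'%b,'tilt',np.round(tilt,3),'F',np.round(s['contact_force'],1),'op %.3f'%s['opening'])
E
python3 - <<'E'
from h import *
print(locate('spring_drive',DRV,[.635,-.094,-.18],('top',)))
print(locate('module_blue',MOD,[.452,.183,-.0]))
print(locate('module_orange',MOD,[.401,-.342,.25]))
go(.401,-.342,.2,.25)
E
```

```text
((array([ 0.6345, -0.097 , -0.1812]), np.float64(0.08)), {'top': (array([ 0.6345, -0.097 , -0.1812]), np.float64(0.08))})
((array([ 0.4492,  0.1804, -0.0193]), np.float64(0.344)), {'top': (array([0.4496, 0.1803, 0.0276]), np.float64(0.056)), 'scene': (array([ 0.4566,  0.2816, -0.0662]), np.float64(0.547))})
((array([ 0.4011, -0.3433,  0.2289]), np.float64(0.087)), {'top': (array([ 0.4006, -0.3432,  0.2316]), np.float64(0.054)), 'scene': (array([ 0.4031, -0.342 ,  0.1684]), np.float64(0.092))})
t1.8 shift [-0.4783 -0.8963  0.0313] rz 1.048 j6 end -0.96 beta 1.298 tilt [-0.  0. -0.] F [-0.2 -0.2 -0.2] op 1.003
```

```bash
python3 - <<'E'
from h import *
c=cam('top'); s=cam('scene')
for u,v in [(127,238),(127,250),(132,90),(178,200),(184,269),(248,198),(254,263),(316,158)]: print((u,v),np.round(p2w(c,u,v,0),3), np.round(p2w(c,u,v,.06),3))
for z in (.3,.4,.5,.6,.7): print(z,np.round(p2w(c,43,260,z),3))
for u,v in [(197,178),(191,165),(302,178)]: print('scene',(u,v),np.round(p2w(s,u,v,0),3))
save(s,'x.png')
a=c['pixels'][190:300,0:270,::-1]; b=s['pixels'][30:240,120:320,::-1]
cv2.imwrite('pics/cab.png',np.vstack([cv2.resize(a,(600,240)),cv2.resize(b,(600,350))[:, :]]))
E
```

```text
(127, 238) [0.412 0.279 0.   ] [0.417 0.258 0.06 ]
(127, 250) [0.377 0.279 0.   ] [0.384 0.258 0.06 ]
(132, 90) [0.851 0.263 0.   ] [0.831 0.243 0.06 ]
(178, 200) [0.521 0.129 0.   ] [0.52  0.116 0.06 ]
(184, 269) [0.318 0.113 0.   ] [0.329 0.101 0.06 ]
(248, 198) [ 0.524 -0.078  0.   ] [ 0.522 -0.079  0.06 ]
(254, 263) [ 0.332 -0.092  0.   ] [ 0.342 -0.093  0.06 ]
(316, 158) [ 0.639 -0.282  0.   ] [ 0.632 -0.271  0.06 ]
0.3 [0.394 0.349 0.3  ]
0.4 [0.408 0.291 0.4  ]
0.5 [0.422 0.233 0.5  ]
0.6 [0.436 0.175 0.6  ]
0.7 [0.45  0.117 0.7  ]
scene (197, 178) [0.395 0.328 0.   ]
scene (191, 165) [0.374 0.491 0.   ]
scene (302, 178) [0.798 0.263 0.   ]
```

View pics/cab.png

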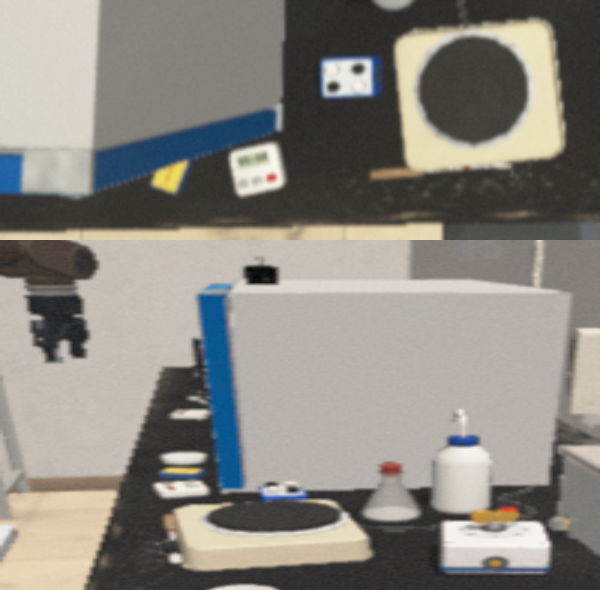

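The cabinet is about 0.42 m tall with its corner near (0.375, 0.275), so I'll go up and over before sweeping to the orange module.

```bash
python3 -m inch '0,0,-0.06,0,0,0,1
0,0,-0.12,0,0,0,1
-0.03,-0.05,-0.18,0,0,0,1
-0.05,-0.1,-0.22,0,0,0,1
-0.07,-0.15,-0.26,0,0,0,1
-0.073,-0.187,-0.29,0,0,0,1
-0.073,-0.187,-0.29,0,0,0,1
-0.073,-0.187,-0.29,0,0,0,1'
python3 -c "
from h import *
go(.46,.12,.5,.9); go(.42,-.3,.2,.23)"
```

```text
time: 2.85
eef_pos: [0.2018, 0.4502, 0.522]
tcp_rot: [0.136, 0.991, 0.001, 0.0]
contact_force: [0.1, 0.7, -0.7]
opening: 1.0
finger_force: 0.0
t2.9 shift [-0.3378 -0.2483  0.0216] rz 0.397 j6 end -0.64 beta 1.297 tilt [-0.002 -0.001  0.   ] F [ 0.1  0.7 -0.7] op 1.000
t2.9 shift [-0.4125 -0.6642  0.3207] rz 1.067 j6 end -0.85 beta 1.297 tilt [-0.002 -0.001  0.   ] F [ 0.1  0.7 -0.7] op 1.000
```

Units first: turns go in shares of pi rad. So 1 rad / 3.1416 = 0.3183.

```bash
python3 -m inch '-0.06,-0.04,0,0,0,0.0318,1
-0.11,-0.08,0,0,0,0.0637,1
-0.16,-0.12,0,0,0,0.0955,1
-0.21,-0.155,0,0,0,0.1273,1
-0.26,-0.19,0,0,0,0.1592,1
-0.3,-0.225,0,0,0,0.191,1
-0.34,-0.25,0,0,0,0.2228,1
-0.35,-0.31,0.02,0,0,0.2546,1
-0.36,-0.37,0.04,0,0,0.2865,1
-0.37,-0.43,0.06,0,0,0.3183,1'
python3 -c "
from h import *
go(.401,-.343,.15,.23)"
```

```text
time: 4.1
eef_pos: [0.4432, -0.0606, 0.4587]
tcp_rot: [0.595, 0.804, -0.001, -0.003]
contact_force: [0.9, -1.0, 1.0]
opening: 1.001
finger_force: 0.0
t4.1 shift [-0.2589 -0.1216  0.3083] rz 0.066 j6 end -0.94 beta 0.296 tilt [0.004 0.004 0.   ] F [ 0.9 -1.   1. ] op 1.001
```

In the tool's units: 0.066 rad / 3.1416 = 0.021.

```bash
python3 -m inch '-0.05,-0.02,0.02,0,0,0.021,1
-0.1,-0.045,0.05,0,0,0.021,1
-0.14,-0.065,0.09,0,0,0.021,1
-0.18,-0.085,0.13,0,0,0.021,1
-0.22,-0.1,0.17,0,0,0.021,1
-0.259,-0.1216,0.21,0,0,0.021,1
-0.259,-0.1216,0.26,0,0,0.021,1
-0.259,-0.1216,0.308,0,0,0.021,1
-0.259,-0.1216,0.308,0,0,0.021,1'
python3 - <<'E'
from h import *
print(locate('module_orange',MOD,[.401,-.343,.23],('top','scene','wrist')))
c=cam('wrist'); save(c,'w1.png')
go(.401,-.343,.01,.23)
E
```

```text
time: 5.22
eef_pos: [0.4, -0.3386, 0.1472]
tcp_rot: [0.62, 0.784, 0.002, -0.007]
contact_force: [-0.1, 0.4, -0.1]
opening: 0.999
finger_force: 0.0
((array([ 0.4026, -0.3419,  0.2554]), np.float64(0.101)), {'top': (array([ 0.4002, -0.3382,  0.2156]), np.float64(0.16)), 'scene': (array([ 0.4029, -0.3417,  0.2428]), np.float64(0.059)), 'wrist': (array([ 0.4035, -0.3435,  0.2402]), np.float64(0.057))})
t5.6 shift [ 0.0015 -0.0026  0.147 ] rz 0.002 j6 end -0.94 beta 0.232 tilt [-0.002 -0.004  0.   ] F [ 0.2  0.4 -0.4] op 1.003
```

View pics/w1.png

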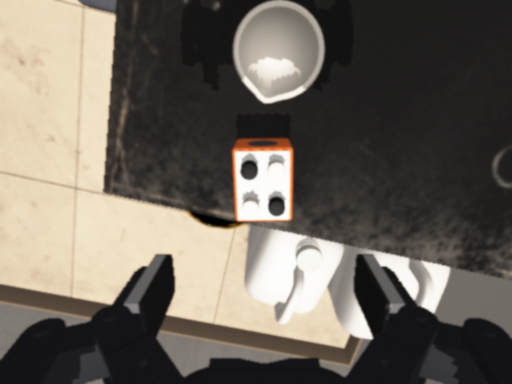

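The wrist view shows the orange module centred between the fingers at (264,185) and square to them, with the mortar clear at (280,50). Descending to grip.

In the tool's units: -0.006 rad / 3.1416 = -0.0019.

```bash
python3 -m inch '0.0015,-0.001,0.05,0,0,-0.0019,1
0.0015,-0.001,0.1,0,0,-0.0019,1
0.0015,-0.001,0.13,0,0,-0.0019,1
0.0015,-0.001,0.138,0,0,-0.0019,1
0.0015,-0.001,0.138,0,0,-0.0019,0.5
0.0015,-0.001,0.138,0,0,-0.0019,0.3
0.0015,-0.001,0.138,0,0,-0.0019,0.3
0.0015,-0.001,0.138,0,0,-0.0019,0.3' 40
python3 - <<'E'
from h import *
go(.401,-.343,.01,.23)
E
```

```text
time: 6.58
eef_pos: [0.4025, -0.3427, 0.019]
tcp_rot: [0.618, 0.786, -0.0, 0.002]
contact_force: [0.4, -0.3, 6.8]
opening: 0.581
finger_force: 44.6
t6.6 shift [ 0.0001 -0.0015  0.009 ] rz 0.008 j6 end -0.94 beta 0.238 tilt [-0.002 -0.004  0.   ] F [ 0.4 -0.3  6.8] op 0.581
```

```bash
python3 -m inch '0,0,-0.04,0,0,0,0.3
0,0,-0.1,0,0,0,0.3
0,0,-0.13,0,0,0,0.3
0,0,-0.13,0,0,0,0.3' 40
python3 - <<'E'
from h import *
go(.605,-.26,.15,-.18)
E
```

```text
time: 7.08
eef_pos: [0.4021, -0.3424, 0.1493]
tcp_rot: [0.618, 0.786, -0.001, 0.003]
contact_force: [0.5, -0.3, -3.2]
opening: 0.575
finger_force: 43.7
t7.1 shift [ 0.0322  0.2166 -0.0003] rz 0.418 j6 end -0.23 beta 0.238 tilt [-0.002 -0.005  0.   ] F [ 0.5 -0.3 -3.2] op 0.575
```

In the tool's units: 0.418 rad / 3.1416 = 0.1331.

```bash
python3 -m inch '0.008,0.05,0,0,0,0.0318,0.3
0.016,0.1,0,0,0,0.0637,0.3
0.024,0.15,0,0,0,0.0955,0.3
0.03,0.19,0,0,0,0.1273,0.3
0.032,0.2166,0,0,0,0.1331,0.3
0.032,0.2166,0,0,0,0.1331,0.3
0.032,0.2166,0,0,0,0.1331,0.3' 40
python3 - <<'E'
from h import *
print(locate('spring_drive',DRV,[.6345,-.097,-.18],('top','wrist','scene')))
print(locate('module_blue',MOD,[.45,.18,0],('top',)))
for n in ('top','wrist','scene'):
    cam(n); print(n,[(np.round(d['position'],4),round(d['conf'],2)) for t in('spring_drive','key_grip') for d in ctrl.mark_of(n,t)[:2]])
c=cam('wrist'); save(c,'w2.png'); go(.605,-.26,.15,-.18)
E
```

```text
time: 7.95
eef_pos: [0.6024, -0.2584, 0.1438]
tcp_rot: [0.768, 0.641, -0.001, -0.002]
contact_force: [0.6, 0.7, -2.6]
opening: 0.577
finger_force: 43.9
((array([ 0.6358, -0.0962, -0.1898]), np.float64(0.166)), {'top': (array([ 0.6344, -0.0983, -0.1775]), np.float64(0.041)), 'wrist': (array([ 0.6373, -0.0961, -0.1924]), np.float64(0.039)), 'scene': (array([ 0.6355, -0.097 , -0.2018]), np.float64(0.38))})
((array([0.4512, 0.1812, 0.0667]), np.float64(0.108)), {'top': (array([0.4512, 0.1812, 0.0667]), np.float64(0.108))})
top [(array([ 0.6391, -0.0958, -0.0033]), 0.79), (array([ 0.6355, -0.0847,  0.092 ]), 0.57)]
wrist []
scene [(array([ 0.6357, -0.0918, -0.0015]), 0.6)]
t8.8 shift [-0.0008  0.001  -0.0032] rz 0.000 j6 end -0.23 beta -0.180 tilt [-0. -0.  0.] F [-0.7  0.5 -3.1] op 0.578
```

View pics/w2.png

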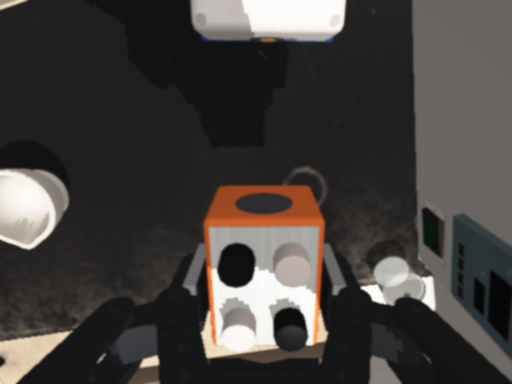

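The wrist view shows the held orange module's coupling at (264,203) in line with the drive's coupling at (267,40), and the edges are parallel. Moving in to just short of the drive and lowering.

```bash
python3 -c "
from h import *
go(.6185,-.190,.0205,-.185)"
```

```text
t8.8 shift [0.0705 0.0018 0.1263] rz 0.005 j6 end -0.11 beta -0.180 tilt [-0. -0.  0.] F [-0.7  0.5 -3.1] op 0.578
```

In the tool's units: 0.005 rad / 3.1416 = 0.0016.

```bash
python3 -m inch '0.035,0.0018,0.02,0,0,0.0016,0.3
0.06,0.0018,0.07,0,0,0.0016,0.3
0.0705,0.0018,0.11,0,0,0.0016,0.3
0.0705,0.0018,0.12,0,0,0.0016,0.3
0.0705,0.0018,0.126,0,0,0.0016,0.3
0.0705,0.0018,0.126,0,0,0.0016,0.3' 40
python3 - <<'E'
from h import *
print(locate('module_orange',MOD,[.6185,-.19,-.185],('top','scene','wrist')))
go(.6185,-.190,.0205,-.185)
E
```

```text
time: 9.6
eef_pos: [0.6197, -0.1913, 0.0225]
tcp_rot: [0.77, 0.638, 0.001, 0.001]
contact_force: [0.3, -0.2, -2.4]
opening: 0.578
finger_force: 43.8
((array([ 0.6195, -0.1937, -0.1965]), np.float64(0.127)), {'scene': (array([ 0.6239, -0.1824, -0.2365]), np.float64(0.074)), 'wrist': (array([ 0.6193, -0.1959, -0.1794]), np.float64(0.054))})
t9.9 shift [ 0.0004 -0.0006  0.0013] rz -0.000 j6 end -0.11 beta -0.185 tilt [-0.002 -0.     0.   ] F [-0.2 -0.6 -3.3] op 0.578
```

```bash
python3 -m inch '0,0,0.002,0,0,0,0.3
0,0,0.003,0,0,0,0.3
0.004,0,0.003,0,0,0,0.3
0.008,0,0.003,0,0,0,0.3
0.009,0,0.003,0,0,0,0.3' 30
python3 -m inch '0.001,0,0,0,0,0,0.3
0.002,0,0,0,0,0,0.3
0.002,0,0,0,0,0,0.3' 30
python3 -m inch '0.001,0,0,0,0,0,0.3
0.002,0,0,0,0,0,0.3
0.002,0,0,0,0,0,0.3' 30
```

```text
time: 10.52
eef_pos: [0.6213, -0.182, 0.0191]
tcp_rot: [0.769, 0.639, 0.0, 0.002]
contact_force: [-0.5, -3.7, 6.1]
opening: 0.579
finger_force: 44.9
time: 10.9
eef_pos: [0.6216, -0.1802, 0.0191]
tcp_rot: [0.769, 0.639, 0.0, 0.002]
contact_force: [0.5, -4.4, 6.3]
opening: 0.574
finger_force: 44.9
time: 11.28
eef_pos: [0.6219, -0.1786, 0.019]
tcp_rot: [0.769, 0.639, 0.0, 0.002]
contact_force: [-0.7, -5.1, 5.2]
opening: 0.574
finger_force: 44.9
```

```bash
python3 -m inch '0.001,0,0,0,0,0,0.3
0.002,0,0,0,0,0,0.3
0.002,0,0,0,0,0,0.3' 30
python3 -m inch '0.001,0,0,0,0,0,0.3
0.002,0,0,0,0,0,0.3
0.002,0,0,0,0,0,0.3' 30
```

```text
time: 11.65
eef_pos: [0.6219, -0.1786, 0.0191]
tcp_rot: [0.769, 0.639, -0.001, 0.003]
contact_force: [-3.7, -9.6, 5.8]
opening: 0.58
finger_force: 44.8
time: 12.02
eef_pos: [0.6219, -0.1785, 0.0192]
tcp_rot: [0.769, 0.639, -0.002, 0.004]
contact_force: [-3.8, -15.9, 4.1]
opening: 0.578
finger_force: 44.8
```

Contact is at s = 83 mm, as expected, with the lateral offset around 1 mm. Releasing and lifting.

```bash
python3 -m inch '0,0,0,0,0,0,0.75
0,0,0,0,0,0,0.9
0,0,0,0,0,0,0.9
0,0,-0.04,0,0,0,0.9
0,0,-0.1,0,0,0,0.9
-0.02,0,-0.14,0,0,0,0.9
-0.04,0,-0.16,0,0,0,0.9
-0.06,0,-0.16,0,0,0,0.9
-0.06,0,-0.16,0,0,0,0.9' 40
python3 - <<'E'
from h import *
print(locate('module_orange',MOD,[.622,-.1785,-.185],('top','scene','wrist')))
print(locate('module_blue',MOD,[.45,.18,0],('top',)))
c=cam('wrist'); save(c,'w3.png'); go(.452,.181,.25,0)
E
```

```text
time: 13.15
eef_pos: [0.6091, -0.2333, 0.1749]
tcp_rot: [0.77, 0.638, -0.001, -0.002]
contact_force: [-0.1, 0.2, 0.1]
opening: 0.896
finger_force: 0.0
((array([ 0.6223, -0.1782, -0.218 ]), np.float64(0.207)), {'top': (array([ 0.6231, -0.1612, -0.0209]), np.float64(0.467)), 'scene': (array([ 0.6225, -0.1771, -0.233 ]), np.float64(0.077)), 'wrist': (array([ 0.6223, -0.1787, -0.1839]), np.float64(0.047))})
((array([0.4496, 0.1809, 0.0375]), np.float64(0.085)), {'top': (array([0.4496, 0.1809, 0.0375]), np.float64(0.085))})
t13.6 shift [ 0.3767 -0.2317 -0.0724] rz -0.184 j6 end 0.38 beta -0.184 tilt [0. 0. 0.] F [-0.1 -0.6 -0.1] op 0.897
```

View pics/w3.png

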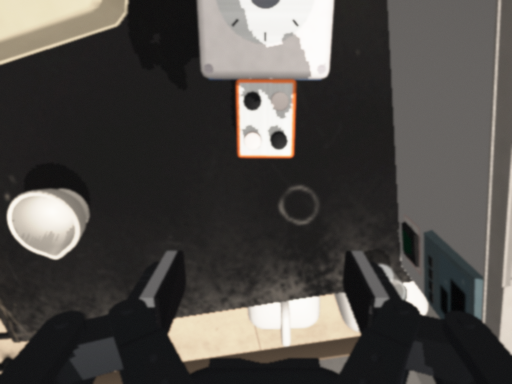

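Orange is butted against the drive with the edges meeting at (267,80), and it is centred. Now blue.

In the tool's units: -0.13 rad / 3.1416 = -0.0414.

```bash
python3 -m inch '0.03,-0.04,-0.03,0,0,-0.0095,1
0.07,-0.07,-0.07,0,0,-0.0191,1
0.12,-0.1,-0.07,0,0,-0.0318,1
0.17,-0.13,-0.07,0,0,-0.0414,1
0.22,-0.16,-0.07,0,0,-0.0509,1
0.27,-0.18,-0.07,0,0,-0.0637,1
0.32,-0.21,-0.07,0,0,-0.0637,1
0.365,-0.23,-0.05,0,0,-0.0637,1
0.377,-0.233,0,0,0,-0.0637,1
0.377,-0.233,0.02,0,0,-0.0637,1' 40
python3 -m inch '0,0,0,0,0,0,1
0,0,0,0,0,0,1'
python3 - <<'E'
from h import *
print(locate('module_blue',MOD,[.45,.18,0.03],('top','scene','wrist')))
print(locate('module_orange',MOD,[.622,-.1785,-.185],('top','scene')))
c=cam('wrist'); save(c,'w4.png'); go(.450,.181,.019,.03)
E
```

```text
time: 14.85
eef_pos: [0.4487, 0.1823, 0.1551]
tcp_rot: [0.701, 0.713, -0.002, -0.001]
contact_force: [-0.7, -0.3, -0.3]
opening: 1.001
finger_force: 0.0
time: 15.1
eef_pos: [0.4518, 0.1812, 0.1592]
tcp_rot: [0.702, 0.712, 0.001, 0.001]
contact_force: [0.5, 0.3, 0.4]
opening: 0.996
finger_force: 0.0
((array([ 0.4509,  0.1819, -0.0127]), np.float64(0.23)), {'top': (array([0.4489, 0.1809, 0.0218]), np.float64(0.067)), 'scene': (array([ 0.4549,  0.2623, -0.0507]), np.float64(0.419)), 'wrist': (array([0.4518, 0.1817, 0.0156]), np.float64(0.049))})
((array([ 0.6208, -0.1789, -0.2136]), np.float64(0.088)), {'top': (array([ 0.6195, -0.1794, -0.187 ]), np.float64(0.075)), 'scene': (array([ 0.622 , -0.1772, -0.2264]), np.float64(0.071))})
t15.7 shift [-1.000e-04 -1.000e-03  1.388e-01] rz -0.015 j6 end 0.35 beta 0.015 tilt [-0.  0. -0.] F [0.  0.1 1.4] op 0.998
```

View pics/w4.png

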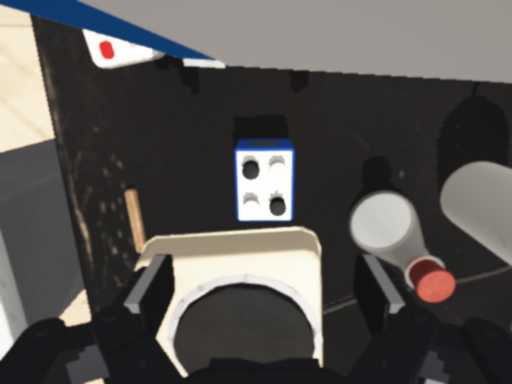

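Blue is centred between the fingers at (265,182) and square to them, with the flask clear to the right at (400,240). Descending.

```bash
python3 -m inch '0,0.0005,0.05,0,0,0,1
0,0.0005,0.1,0,0,0,1
0,0.0005,0.13,0,0,0,1
0,0.0005,0.138,0,0,0,1
0,0.0005,0.138,0,0,0,0.5
0,0.0005,0.138,0,0,0,0.3
0,0.0005,0.138,0,0,0,0.3
0,0.0005,0.138,0,0,0,0.3' 40
python3 -m inch '0,0,-0.04,0,0,0,0.3
0,0,-0.1,0,0,0,0.3
0,0,-0.16,0,0,0,0.3
0,0,-0.2,0,0,0,0.3
0,0,-0.2,0,0,0,0.3' 40
python3 - <<'E'
from h import *
go(.6,-.27,.2,-.185)
E
```

```text
time: 16.65
eef_pos: [0.4529, 0.1815, 0.0216]
tcp_rot: [0.702, 0.712, 0.001, 0.001]
contact_force: [-0.3, -0.1, 5.9]
opening: 0.578
finger_force: 45.0
time: 17.27
eef_pos: [0.4532, 0.1815, 0.2233]
tcp_rot: [0.702, 0.712, 0.003, 0.002]
contact_force: [0.4, -0.2, -3.5]
opening: 0.578
finger_force: 44.1
t17.3 shift [-0.4537  0.1398  0.0239] rz 0.200 j6 end -0.24 beta 0.015 tilt [-0.008  0.001 -0.   ] F [ 0.4 -0.2 -3.5] op 0.578
```

In the tool's units: 0.05 rad / 3.1416 = 0.0159.

```bash
python3 -m inch '-0.05,0,0,0,0,0,0.3
-0.1,0.02,0,0,0,0,0.3
-0.15,0.04,0,0,0,0.0159,0.3
-0.2,0.06,0,0,0,0.0318,0.3
-0.25,0.08,0,0,0,0.0414,0.3
-0.3,0.1,0,0,0,0.0509,0.3
-0.35,0.12,0,0,0,0.0637,0.3
-0.4,0.13,0,0,0,0.0637,0.3
-0.4537,0.14,0.02,0,0,0.0637,0.3
-0.4537,0.14,0.05,0,0,0.0637,0.3' 40
python3 -m inch '0,0,0,0,0,0,0.3
0,0,0,0,0,0,0.3
0,0,0,0,0,0,0.3'
python3 - <<'E'
from h import *
print(locate('module_orange',MOD,[.622,-.1785,-.185],('scene','wrist','top')))
c=cam('wrist'); save(c,'w5.png'); go(.6076,-.2552,.024,-.185)
E
```

```text
time: 18.52
eef_pos: [0.5974, -0.2742, 0.1662]
tcp_rot: [0.771, 0.637, -0.001, -0.001]
contact_force: [-0.4, 0.9, -4.7]
opening: 0.577
finger_force: 44.1
time: 18.9
eef_pos: [0.5989, -0.27, 0.1712]
tcp_rot: [0.769, 0.639, 0.0, 0.001]
contact_force: [0.7, -0.1, -2.5]
opening: 0.578
finger_force: 43.9
((array([ 0.631 , -0.181 , -0.2011]), np.float64(0.081)), {'scene': (array([ 0.6317, -0.1793, -0.2009]), np.float64(0.072)), 'wrist': (array([ 0.6313, -0.1805, -0.1982]), np.float64(0.034)), 'top': (array([ 0.6292, -0.1827, -0.2135]), np.float64(0.106))})
t19.2 shift [0.0166 0.0062 0.1463] rz 0.000 j6 end -0.21 beta -0.185 tilt [-0.001 -0.     0.   ] F [ 0.3  0.3 -3.2] op 0.575
```

View pics/w5.png

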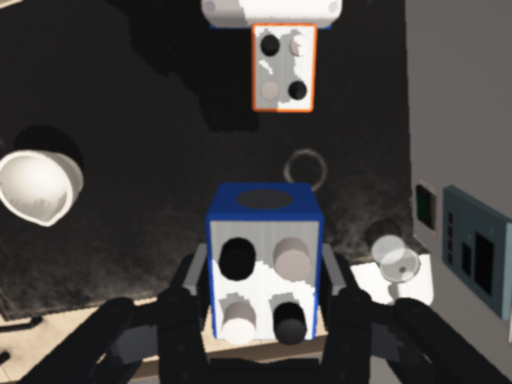

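Orange has been knocked about 10 mm sideways: it now sits at column 283 against the drive's centre at 272. I'll park blue further out on the row line and re-seat orange.

```bash
python3 -c "
from h import *
go(.601,-.2835,.0216,-.185)"
```

```text
t19.2 shift [-0.0124  0.0049  0.1487] rz 0.000 j6 end -0.26 beta -0.185 tilt [-0.001 -0.     0.   ] F [ 0.3  0.3 -3.2] op 0.575
```

```bash
python3 -m inch '-0.0124,0.0049,0.05,0,0,0,0.3
-0.0124,0.0049,0.1,0,0,0,0.3
-0.0124,0.0049,0.135,0,0,0,0.3
-0.0124,0.0049,0.147,0,0,0,0.3
-0.0124,0.0049,0.148,0,0,0,0.3
-0.0124,0.0049,0.148,0,0,0,0.9
-0.0124,0.0049,0.148,0,0,0,1
-0.0124,0.0049,0.148,0,0,0,1
-0.0124,0.0049,0.1,0,0,0,1
-0.0124,0.0049,0.04,0,0,0,1' 40
python3 -m inch '0,0,0,0,0,0,1
0,0,0,0,0,0,1'
python3 - <<'E'
from h import *
print(locate('module_orange',MOD,[.631,-.1805,-.2],('wrist','scene')))
go(.6212,-.1785,.019,-.187)
E
```

```text
time: 20.5
eef_pos: [0.5997, -0.2828, 0.1292]
tcp_rot: [0.769, 0.639, -0.001, -0.002]
contact_force: [0.9, -0.8, 1.0]
opening: 0.999
finger_force: 0.0
time: 20.75
eef_pos: [0.6007, -0.2835, 0.1301]
tcp_rot: [0.769, 0.639, 0.0, 0.0]
contact_force: [-0.1, 0.1, -0.3]
opening: 1.002
finger_force: 0.0
((array([ 0.6314, -0.1801, -0.1983]), np.float64(0.181)), {'wrist': (array([ 0.6315, -0.1801, -0.1888]), np.float64(0.026)), 'scene': (array([ 0.637 , -0.1589, -0.1883]), np.float64(0.28))})
t20.9 shift [0.1063 0.0024 0.1086] rz 0.002 j6 end -0.09 beta -0.185 tilt [0.004 0.002 0.   ] F [-0.1  0.6 -0.2] op 0.999
```

Units first: turns go in shares of pi rad. So 0.002 rad / 3.1416 = 0.0006.

```bash
python3 -m inch '0.05,0.006,0,0,0,0.0006,1
0.1,0.0124,0,0,0,0.0006,1
0.106,0.0124,0.05,0,0,0.0006,1
0.106,0.0124,0.09,0,0,0.0006,1
0.106,0.0124,0.108,0,0,0.0006,1
0.106,0.0124,0.108,0,0,0.0006,0.3
0.106,0.0124,0.108,0,0,0.0006,0.3
0.106,0.0124,0.108,0,0,0.0006,0.3' 40
python3 -m inch '-0.003,-0.001,0,0,0,0,0.3
-0.003,-0.005,0,0,0,0,0.3
-0.003,-0.01,0,0,0,0,0.3
-0.003,-0.01,0,0,0,0,0.3'
python3 -c "
from h import *
go(.6212,-.1785,.019,-.187)"
```

```text
time: 21.95
eef_pos: [0.6338, -0.1825, 0.0239]
tcp_rot: [0.77, 0.638, 0.001, 0.002]
contact_force: [-0.6, -0.5, -0.0]
opening: 0.577
finger_force: 44.5
time: 22.45
eef_pos: [0.6235, -0.1837, 0.0239]
tcp_rot: [0.77, 0.638, 0.001, 0.002]
contact_force: [2.9, -0.5, 5.8]
opening: 0.578
finger_force: 45.3
t22.4 shift [ 0.0047 -0.0032  0.0049] rz -0.000 j6 end -0.09 beta -0.187 tilt [-0.005 -0.002  0.   ] F [ 2.9 -0.5  5.8] op 0.578
```

```bash
python3 -m inch '0.001,-0.0035,0,0,0,0,0.3
0.003,-0.0035,0,0,0,0,0.3
0.005,-0.0035,0,0,0,0,0.3
0.007,-0.0035,0,0,0,0,0.3
0.008,-0.0035,0,0,0,0,0.3
0.008,-0.0035,0,0,0,0,0.3' 30
python3 -c "
from h import *
go(.6212,-.1785,.019,-.187)"
```

```text
time: 23.2
eef_pos: [0.6201, -0.1798, 0.0239]
tcp_rot: [0.77, 0.638, -0.002, 0.004]
contact_force: [-3.2, -13.6, 6.9]
opening: 0.578
finger_force: 45.4
t23.2 shift [0.0015 0.0008 0.0049] rz 0.001 j6 end -0.09 beta -0.186 tilt [-0.003 -0.009  0.   ] F [ -3.2 -13.6   6.9] op 0.578
```

```bash
python3 -m inch '0,0,0,0,0,0,0.75
0,0,0,0,0,0,1
0,0,0,0,0,0,1
0,0,-0.04,0,0,0,1
0,0,-0.1,0,0,0,1
-0.05,0,-0.11,0,0,0,1
-0.11,0,-0.11,0,0,0,1
-0.11,0,-0.11,0,0,0,1
-0.11,0,-0.11,0,0,0,1' 40
python3 - <<'E'
from h import *
print(locate('module_orange',MOD,[.621,-.179,-.187],('wrist',)))
print(locate('module_blue',MOD,[.601,-.2835,-.187],('wrist','top','scene')))
go(.6010,-.2835,.0216,-.187)
E
```

```text
time: 24.32
eef_pos: [0.5992, -0.2814, 0.1309]
tcp_rot: [0.77, 0.638, -0.0, -0.001]
contact_force: [0.1, 0.7, 0.1]
opening: 1.005
finger_force: 0.0
(None, {})
((array([ 0.602 , -0.2818, -0.2167]), np.float64(0.095)), {'wrist': (array([ 0.6024, -0.2845, -0.1855]), np.float64(0.075)), 'scene': (array([ 0.6025, -0.2783, -0.2281]), np.float64(0.08))})
t24.7 shift [-0.0018  0.0015  0.1101] rz 0.001 j6 end -0.25 beta -0.186 tilt [0. 0. 0.] F [0.3 0.3 0.1] op 1.000
```

```bash
python3 -m inch '-0.001,0.0015,0.06,0,0,0,1
-0.001,0.0015,0.1,0,0,0,1
-0.001,0.0015,0.11,0,0,0,1
-0.001,0.0015,0.11,0,0,0,0.3
-0.001,0.0015,0.11,0,0,0,0.3
-0.001,0.0015,0.11,0,0,0,0.3' 40
python3 - <<'E'
from h import *
c=cam('top');print([(np.round(d['position'],4),round(d['conf'],2)) for d in ctrl.mark_of('top','module_orange')[:2]])
c=cam('scene');print([(np.round(d['position'],4),round(d['conf'],2)) for d in ctrl.mark_of('scene','module_orange')[:2]])
c=cam('wrist'); save(c,'w6.png')
go(.608,-.2447,.0216,-.187)
E
```

```text
time: 25.48
eef_pos: [0.6027, -0.2846, 0.0247]
tcp_rot: [0.77, 0.638, 0.001, 0.002]
contact_force: [0.2, 0.3, 2.9]
opening: 0.574
finger_force: 45.6
[(array([ 0.6192, -0.1804, -0.006 ]), 0.66)]
[(array([ 0.6158, -0.179 , -0.0022]), 0.52)]
t25.7 shift [ 0.0402 -0.0023  0.003 ] rz 0.000 j6 end -0.20 beta -0.187 tilt [-0.005 -0.002  0.   ] F [-0.  -0.   6.1] op 0.578
```

View pics/w6.png

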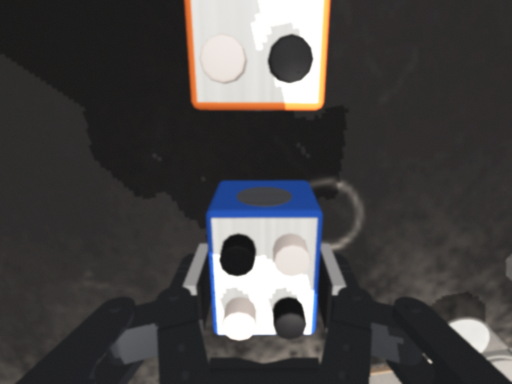

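Blue sits square to orange and about 2 mm right of it (column 264 against 259). Closing the gap with that correction.

```bash
python3 -m inch '0.01,-0.001,0,0,0,0,0.3
0.02,-0.0023,0,0,0,0,0.3
0.03,-0.0023,0,0,0,0,0.3
0.035,-0.0023,0,0,0,0,0.3
0.037,-0.0023,0,0,0,0,0.3
0.037,-0.0023,0,0,0,0,0.3' 30
python3 -m inch '0.001,0,0,0,0,0,0.3
0.002,0,0,0,0,0,0.3
0.003,0,0,0,0,0,0.3
0.003,0,0,0,0,0,0.3' 30
python3 -m inch '0.001,0,0,0,0,0,0.3
0.002,0,0,0,0,0,0.3
0.003,0,0,0,0,0,0.3
0.003,0,0,0,0,0,0.3' 30
```

```text
time: 26.48
eef_pos: [0.6073, -0.2488, 0.0247]
tcp_rot: [0.77, 0.638, 0.0, 0.003]
contact_force: [-0.1, -3.7, 5.9]
opening: 0.575
finger_force: 45.9
time: 26.98
eef_pos: [0.6078, -0.2463, 0.0247]
tcp_rot: [0.77, 0.638, -0.0, 0.003]
contact_force: [-0.4, -3.6, 6.2]
opening: 0.577
finger_force: 45.9
time: 27.48
eef_pos: [0.6082, -0.2443, 0.0248]
tcp_rot: [0.77, 0.638, -0.001, 0.004]
contact_force: [-1.4, -6.9, 5.7]
opening: 0.576
finger_force: 45.8
```

```bash
python3 -m inch '0.001,0,0,0,0,0,0.3
0.002,0,0,0,0,0,0.3
0.003,0,0,0,0,0,0.3
0.003,0,0,0,0,0,0.3' 30
python3 -m inch '0.001,0,0,0,0,0,0.3
0.002,0,0,0,0,0,0.3
0.003,0,0,0,0,0,0.3
0.003,0,0,0,0,0,0.3' 30
```

```text
time: 27.98
eef_pos: [0.6082, -0.2442, 0.0248]
tcp_rot: [0.77, 0.638, -0.002, 0.006]
contact_force: [-3.2, -14.6, 3.7]
opening: 0.571
finger_force: 45.7
time: 28.48
eef_pos: [0.6082, -0.2442, 0.0249]
tcp_rot: [0.77, 0.638, -0.004, 0.007]
contact_force: [-5.3, -21.0, 2.3]
opening: 0.571
finger_force: 45.5
```

```bash
python3 -m inch '-0.004,0,0,0,0,0,0.75
-0.004,0,0,0,0,0,1
-0.004,0,0,0,0,0,1
-0.004,0,-0.04,0,0,0,1
-0.004,0,-0.1,0,0,0,1
-0.05,0,-0.11,0,0,0,0.5
-0.07,0,-0.11,0,0,0,0
-0.07,0,-0.11,0,0,0,0
-0.07,0,-0.11,0,0,0,0' 30
python3 - <<'E'
from h import *
print(locate('module_orange',MOD,[.621,-.179,-.187],('wrist','scene')))
print(locate('module_blue',MOD,[.608,-.244,-.187],('wrist','scene')))
c=cam('wrist'); save(c,'w7.png')
go(.5975,-.306,.025,-.187)
E
```

```text
time: 29.6
eef_pos: [0.594, -0.302, 0.1295]
tcp_rot: [0.77, 0.638, -0.0, -0.002]
contact_force: [-0.2, -0.4, -1.1]
opening: 0.146
finger_force: 0.0
((array([ 0.621 , -0.1768, -0.1969]), np.float64(0.325)), {'wrist': (array([ 0.6211, -0.1769, -0.1931]), np.float64(0.031)), 'scene': (array([ 0.6226, -0.1663, -0.2564]), np.float64(0.588))})
((array([ 0.6086, -0.244 , -0.1942]), np.float64(0.048)), {'wrist': (array([ 0.6088, -0.2437, -0.1857]), np.float64(0.039)), 'scene': (array([ 0.6082, -0.2441, -0.2032]), np.float64(0.054))})
t30.1 shift [-0.002   0.003   0.1068] rz 0.000 j6 end -0.29 beta -0.187 tilt [-0. -0.  0.] F [ 0.1 -0.5 -0.5] op -0.003
```

View pics/w7.png

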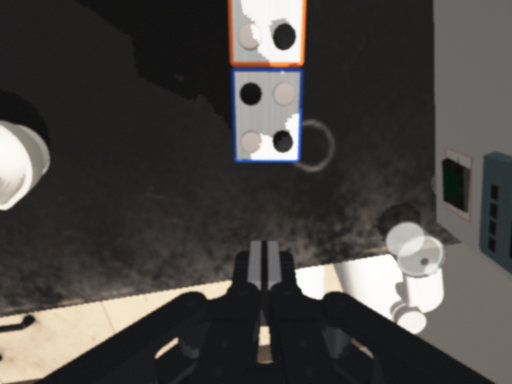

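The row looks closed, with the seam at (267,67). I'll give the end a square push with shut fingers to make sure it is flush.

```bash
python3 -m inch '-0.002,0.003,0.06,0,0,0,0
-0.002,0.003,0.1,0,0,0,0
-0.002,0.003,0.107,0,0,0,0
0.008,0.003,0.107,0,0,0,0
0.013,0.003,0.107,0,0,0,0
0.013,0.003,0.107,0,0,0,0' 30
python3 -m inch '0.002,0,0,0,0,0,0
0.004,0,0,0,0,0,0
0.004,0,0,0,0,0,0'
python3 -m inch '0.002,0,0,0,0,0,0
0.004,0,0,0,0,0,0
0.004,0,0,0,0,0,0'
python3 -m inch '0.002,0,0,0,0,0,0
0.004,0,0,0,0,0,0
0.004,0,0,0,0,0,0'
```

```text
time: 30.8
eef_pos: [0.6015, -0.2916, 0.0271]
tcp_rot: [0.77, 0.638, 0.0, 0.002]
contact_force: [-1.4, -0.1, 0.4]
opening: -0.0
finger_force: 0.0
time: 31.18
eef_pos: [0.6008, -0.2875, 0.0248]
tcp_rot: [0.77, 0.638, -0.0, -0.0]
contact_force: [-0.4, 0.5, 0.9]
opening: 0.001
finger_force: 0.0
time: 31.55
eef_pos: [0.6011, -0.2866, 0.0249]
tcp_rot: [0.77, 0.638, -0.002, 0.002]
contact_force: [-1.8, -8.4, -2.1]
opening: -0.002
finger_force: 4.1
time: 31.92
eef_pos: [0.6013, -0.2867, 0.0254]
tcp_rot: [0.769, 0.639, -0.004, 0.005]
contact_force: [-5.5, -17.8, -3.0]
opening: -0.003
finger_force: 8.8
```

There was no movement under 18 N, so the row is flush. Backing off and going above the key, turning the wrist to line up with the wing.

In the tool's units: -1.38 rad / 3.1416 = -0.4393.

```bash
python3 -m inch '-0.03,0,0,0,0,0,0
-0.04,0,-0.03,0,0,0,0
-0.04,0,-0.09,0,0,-0.0477,0
-0.04,0,-0.15,0,0,-0.0955,0.5
-0.02,0,-0.21,0,0,-0.1528,1
0.04,0,-0.22,0,0,-0.2101,1
0.1,0,-0.22,0,0,-0.2674,1
0.14,0,-0.22,0,0,-0.3247,1
0.18,0,-0.22,0,0,-0.382,1
0.2,0,-0.22,0,0,-0.4393,1' 30
python3 -m inch '0,0,0,0,0,-0.0477,1
0,0,0,0,0,-0.0955,1
0,0,0,0,0,-0.1432,1
0,0,0,0,0,-0.191,1
0,0,0,0,0,-0.1974,1
0,0,0,0,0,-0.1974,1'
python3 - <<'E'
from h import *
c=cam('top')
print([(np.round(d['position'],4),round(d['conf'],2)) for d in ctrl.mark_of('top','key_grip')[:2]])
c=cam('scene');print([(np.round(d['position'],4),round(d['conf'],2)) for d in ctrl.mark_of('scene','key_grip')[:2]])
c=cam('wrist');print([(np.round(d['position'],4),round(d['conf'],2)) for d in ctrl.mark_of('wrist','key_grip')[:2]])
ms=ctrl.masks_of('wrist','key_grip'); print([(d['conf'],d['region'].sum()) for d in ms])
print(np.round(w2p(c,[[.6378,-.0862,.087],[.6378,-.0862,.100]]),1))
save(c,'w8.png'); go(.6378,-.0862,.2,1.81)
E
```

```text
time: 33.17
eef_pos: [0.6396, -0.0807, 0.2447]
tcp_rot: [0.184, 0.983, 0.0, -0.0]
contact_force: [0.2, -0.0, 0.7]
opening: 1.0
finger_force: 0.0
time: 33.92
eef_pos: [0.6395, -0.0831, 0.2446]
tcp_rot: [-0.12, 0.993, 0.0, -0.0]
contact_force: [-0.6, 0.1, 1.0]
opening: 0.998
finger_force: 0.0
[(array([ 0.6362, -0.0844,  0.0891]), 0.5)]
[(array([0.6577, 0.1857, 0.0009]), 0.7), (array([ 0.6375, -0.0892,  0.0827]), 0.68)]
[(array([ 0.6364, -0.0808,  0.0847]), 0.6)]
[(0.69, np.int64(807)), (0.63, np.int64(521))]
[[262.  169.5]
 [261.9 173.1]]
t34.3 shift [ 0.0024 -0.0025  0.0448] rz 0.003 j6 end -1.94 beta 1.813 tilt [-0. -0.  0.] F [-0.1 -0.3 -0.6] op 1.003
```

View pics/w8.png

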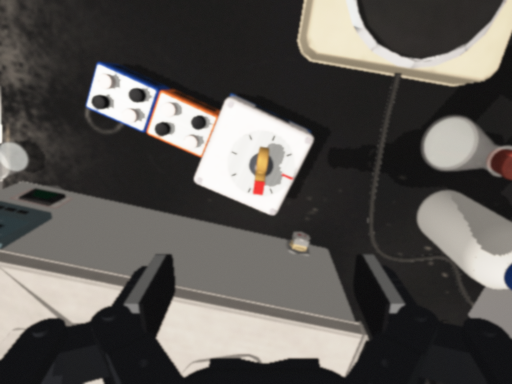

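The wrist view shows the key centred at (261,170) with its red cap at (258,186), tilted about 8° from the finger line. The row beside it is closed. I'll compute the exact wing direction.

```bash
python3 - <<'E'
from h import *
c=cam('wrist'); px=c['pixels'].astype(int)[140:200,240:285]
hsv=cv2.cvtColor(c['pixels'][140:200,240:285],cv2.COLOR_RGB2HSV); 
hue,sat,val=[hsv[...,i].astype(int) for i in range(3)]
red=((hue<6)|(hue>172))&(sat>140)&(val>90); br=(hue>=8)&(hue<30)&(sat>120)
def cen(m): v,u=np.nonzero(big(m)); return p2w(c,u.mean()+240,v.mean()+140,.098),m.sum()
r,b=cen(red),cen(br); print(r,b)
v,u=np.nonzero(big(red|br)); P=np.array([p2w(c,a+240,d+140,.1)[:2] for a,d in zip(u,v)])
w=np.linalg.svd(P-P.mean(0))[2][0]; print('centre',P.mean(0),'dir',np.arctan2(w[1],w[0]))
d=r[0]-b[0]; print('red dir',np.arctan2(d[1],d[0]))
beta=np.arctan2(w[1],w[0])
go(.6375,-.0860,.068,beta+np.pi/2)
E
```

```text
(array([ 0.65283114, -0.08600544,  0.098     ]), np.int64(110)) (array([ 0.63012484, -0.08825192,  0.098     ]), np.int64(323))
centre [ 0.63538543 -0.08778563] dir 0.10016584903514479
red dir 0.09861523829116887
t34.3 shift [ 0.0027 -0.0022  0.1768] rz 0.142 j6 end -1.81 beta 1.813 tilt [-0.  0. -0.] F [ 0.  -0.2  0.1] op 1.001
```

In the tool's units: 0.142 rad / 3.1416 = 0.0452.

```bash
python3 -m inch '0.003,-0.0024,0.04,0,0,0.0452,1
0.003,-0.0024,0.09,0,0,0.0452,1
0.003,-0.0024,0.14,0,0,0.0452,1
0.003,-0.0024,0.165,0,0,0.0452,1
0.003,-0.0024,0.174,0,0,0.0452,0.7
0.003,-0.0024,0.174,0,0,0.0452,0.4
0.003,-0.0024,0.174,0,0,0.0452,0
0.003,-0.0024,0.174,0,0,0.0452,0
0.003,-0.0024,0.174,0,0,0.0452,0
0.003,-0.0024,0.174,0,0,0.0452,0' 60
python3 -c "
from h import *
go(.637,-.0865,.071,1.67);print(ctrl.get_state()['wrist_torque'],ctrl.get_state()['qpos'])"
```

```text
time: 35.58
eef_pos: [0.6383, -0.087, 0.0727]
tcp_rot: [-0.05, 0.999, -0.001, 0.001]
contact_force: [-0.8, -1.6, 6.0]
opening: 0.108
finger_force: 60.1
t35.6 shift [0.0013 0.0006 0.0016] rz 0.001 j6 end -1.80 beta 1.671 tilt [ 0.002 -0.003 -0.   ] F [-0.8 -1.6  6. ] op 0.108
[-0.33499256  0.15299113 -0.11964084] [-2.92549559e-01  3.85210675e-01  1.76112597e+00 -6.63096273e-04
  9.92194888e-01 -1.96288713e+00]
```

In the tool's units: 1.5 rad / 3.1416 = 0.4775.

```bash
python3 -m inch '0,0,0,0,0,0.0318,0
0,0,0,0,0,0.0796,0
0,0,0,0,0,0.1273,0
0,0,0,0,0,0.1751,0
0,0,0,0,0,0.2228,0
0,0,0,0,0,0.2706,0
0,0,0,0,0,0.3183,0
0,0,0,0,0,0.3661,0
0,0,0,0,0,0.4138,0
0,0,0,0,0,0.4775,0' 80
python3 -c "
from h import *
go(.637,-.0865,.071,1.67);print(ctrl.get_state()['wrist_torque'],ctrl.get_state()['qpos'][5])
print(locate('module_orange',MOD,[.621,-.179,-.187],('scene',)),locate('module_blue',MOD,[.608,-.244,-.187],('scene',)))
c=cam('top');save(c,'t9.png')"
```

```text
time: 36.83
eef_pos: [0.6383, -0.0871, 0.0727]
tcp_rot: [0.641, 0.768, -0.0, 0.002]
contact_force: [-0.7, -2.6, 7.1]
opening: 0.101
finger_force: 81.2
t36.8 shift [ 0.0008 -0.0012  0.0017] rz -1.491 j6 end -1.80 beta 0.179 tilt [-0.002 -0.003  0.   ] F [-0.7 -2.6  7.1] op 0.101
[-0.36788654  0.19055338  0.26654002] -0.47081806505341495
((array([ 0.6226, -0.1662, -0.2564]), np.float64(0.574)), {'scene': (array([ 0.6226, -0.1662, -0.2564]), np.float64(0.574))}) ((array([ 0.6085, -0.2432, -0.2141]), np.float64(0.058)), {'scene': (array([ 0.6085, -0.2432, -0.2141]), np.float64(0.058))})
```

In the tool's units: 1.5 rad / 3.1416 = 0.4775.

```bash
python3 -m inch '0,0,0,0,0,0.0477,0
0,0,0,0,0,0.0955,0
0,0,0,0,0,0.1432,0
0,0,0,0,0,0.191,0
0,0,0,0,0,0.2387,0
0,0,0,0,0,0.2865,0
0,0,0,0,0,0.3342,0
0,0,0,0,0,0.382,0
0,0,0,0,0,0.4297,0
0,0,0,0,0,0.4775,0' 90
python3 -m inch '0,0,0,0,0,0.0477,0
0,0,0,0,0,0.0955,0
0,0,0,0,0,0.1432,0
0,0,0,0,0,0.191,0
0,0,0,0,0,0.2387,0
0,0,0,0,0,0.2865,0
0,0,0,0,0,0.3342,0
0,0,0,0,0,0.382,0
0,0,0,0,0,0.4297,0
0,0,0,0,0,0.4615,0' 90
python3 -m inch '0,0,0,0,0,0,0
0,0,0,0,0,0,0'
python3 -c "
from h import *
go(.637,-.0865,.071,0);print(ctrl.get_state()['wrist_torque'],ctrl.get_state()['qpos'][5])"
```

```text
time: 38.33
eef_pos: [0.6382, -0.0871, 0.0727]
tcp_rot: [0.992, 0.125, 0.001, 0.001]
contact_force: [-0.9, -2.1, 6.2]
opening: 0.102
finger_force: 88.5
time: 39.58
eef_pos: [0.6382, -0.087, 0.0728]
tcp_rot: [0.826, -0.564, 0.001, 0.0]
contact_force: [-1.0, -1.5, 6.0]
opening: 0.101
finger_force: 88.5
time: 39.83
eef_pos: [0.6382, -0.087, 0.0728]
tcp_rot: [0.827, -0.563, 0.001, -0.0]
contact_force: [-0.6, -0.9, 6.3]
opening: 0.101
finger_force: 88.5
t39.8 shift [-0.001   0.001   0.0018] rz 0.375 j6 end 3.01 beta -2.767 tilt [0.002 0.002 0.   ] F [-0.6 -0.9  6.3] op 0.101
[-0.25498662  0.37843434 -0.07509477] 2.4745294465310668
```

Wound 4.44 rad so far, with about 0.56 rad to go. Regripping half a turn back.

In the tool's units: -0.87 rad / 3.1416 = -0.2769.

```bash
python3 -m inch '0,0,0,0,0,0,0.5
0,0,0,0,0,0,1
0,0,0,0,0,0,1
0,0,-0.04,0,0,0,1
0,0,-0.1,0,0,0,1
0,0,-0.15,0,0,-0.0477,1
0,0,-0.17,0,0,-0.105,1
0,0,-0.17,0,0,-0.1623,1
0,0,-0.17,0,0,-0.2196,1
0,0,-0.17,0,0,-0.2769,1' 90
python3 -m inch '0,0,0,0,0,-0.0573,1
0,0,0,0,0,-0.1146,1
0,0,0,0,0,-0.1719,1
0,0,0,0,0,-0.2292,1
0,0,0,0,0,-0.2865,1
0,0,0,0,0,-0.3438,1
0,0,0,0,0,-0.4011,1
0,0,0,0,0,-0.4584,1
0,0,0,0,0,-0.5157,1
0,0,0,0,0,-0.573,1'
python3 -m inch '0,0,0,0,0,-0.0573,1
0,0,0,0,0,-0.1146,1
0,0,0,0,0,-0.1501,1
0,0,0,0,0,-0.1501,1
0,0,0,0,0,-0.1501,1'
python3 -c "
from h import *
c=cam('wrist');save(c,'w9.png');go(.6382,-.087,.071,.375);print(ctrl.get_state()['qpos'][5])"
```

```text
time: 41.08
eef_pos: [0.637, -0.086, 0.2404]
tcp_rot: [0.987, -0.159, -0.0, -0.0]
contact_force: [-0.6, -0.0, 0.0]
opening: 1.002
finger_force: 0.0
time: 42.32
eef_pos: [0.637, -0.086, 0.2402]
tcp_rot: [0.738, 0.674, -0.0, -0.0]
contact_force: [0.4, -0.4, -0.3]
opening: 0.995
finger_force: 0.0
time: 42.95
eef_pos: [0.6371, -0.0861, 0.2405]
tcp_rot: [0.563, 0.826, -0.0, -0.0]
contact_force: [-0.7, 0.1, -0.1]
opening: 0.997
finger_force: 0.0
t43.0 shift [-0.0012  0.0007  0.1696] rz -0.001 j6 end -0.51 beta 0.374 tilt [0. 0. 0.] F [-0.8  0.8  0.4] op 0.998
-0.6659091722290796
```

View pics/w9.png

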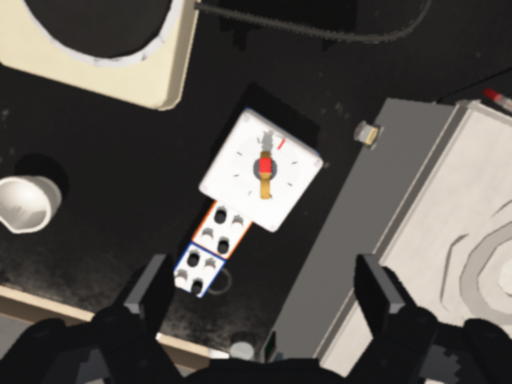

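The wing is in line with the fingers at (265,175), and the red cap is about 0.55 rad short of the mark at (282,143). The row is still closed. Regripping.

In the tool's units: 0.46 rad / 3.1416 = 0.1464.

```bash
python3 -m inch '0,0,0.05,0,0,0,1
0,0,0.11,0,0,0,1
0,0,0.15,0,0,0,1
0,0,0.168,0,0,0,0.7
0,0,0.168,0,0,0,0.4
0,0,0.168,0,0,0,0
0,0,0.168,0,0,0,0
0,0,0.168,0,0,0,0
0,0,0.168,0,0,0,0' 60
python3 -m inch '0,0,0,0,0,0.0318,0
0,0,0,0,0,0.0637,0
0,0,0,0,0,0.0955,0
0,0,0,0,0,0.1273,0
0,0,0,0,0,0.1464,0
0,0,0,0,0,0.1464,0' 90
python3 -c "
from h import *
go(.6382,-.087,.071,-.185);print(ctrl.get_state()['wrist_torque'])"
```

```text
time: 44.12
eef_pos: [0.6383, -0.0869, 0.0754]
tcp_rot: [0.563, 0.827, 0.0, 0.001]
contact_force: [-2.9, -1.0, 6.4]
opening: 0.106
finger_force: 59.9
time: 44.88
eef_pos: [0.6384, -0.0869, 0.0755]
tcp_rot: [0.736, 0.677, 0.0, 0.002]
contact_force: [-2.0, -0.2, 6.6]
opening: 0.099
finger_force: 89.9
t44.9 shift [-0.0001 -0.0002  0.0045] rz 0.100 j6 end 0.05 beta -0.085 tilt [-0.003 -0.001  0.   ] F [-2.  -0.2  6.6] op 0.099
[-0.08686895  0.41603879 -0.03352009]
```

Now winding on in small steps to feel the stop.

In the tool's units: 0.06 rad / 3.1416 = 0.0191.

```bash
cat > q.py <<'E'
from h import *
s=ctrl.get_state(); ty=R.from_quat(s['tcp_rot']).apply([0,1,0]); print('beta %.4f'%np.arctan2(ty[1],ty[0]),'Mz',np.round(s['wrist_torque'],2))
E
python3 -m inch '0,0,0,0,0,0.0095,0
0,0,0,0,0,0.0191,0' 90 >/dev/null; python3 q.py
python3 -m inch '0,0,0,0,0,0.0064,0
0,0,0,0,0,0.0127,0' 90 >/dev/null; python3 q.py
python3 -m inch '0,0,0,0,0,0.0064,0
0,0,0,0,0,0.0127,0' 90 >/dev/null; python3 q.py
python3 -m inch '0,0,0,0,0,0.0064,0
0,0,0,0,0,0.0127,0' 90 >/dev/null; python3 q.py
python3 -m inch '0,0,0,0,0,0.0064,0
0,0,0,0,0,0.0127,0' 90 >/dev/null; python3 q.py
```

```text
beta -0.1441 Mz [-0.04  0.4   0.3 ]
beta -0.1838 Mz [-0.11  0.42  0.3 ]
beta -0.2206 Mz [-0.04  0.35  0.99]
beta -0.2565 Mz [-0.06  0.35  1.66]
beta -0.2934 Mz [0.03 0.34 2.2 ]
```

The torque jumps from 0.30 to 2.2 N m, so the key is at its stop. Easing off, releasing and retreating.

In the tool's units: -0.085 rad / 3.1416 = -0.0271.

```bash
python3 -m inch '0,0,0,0,0,-0.0159,0
0,0,0,0,0,-0.0271,0
0,0,0,0,0,-0.0271,0.4
0,0,0,0,0,-0.0271,1
0,0,0,0,0,-0.0271,1
0,0,-0.04,0,0,-0.0271,1
0,0,-0.1,0,0,-0.0271,1
0,0,-0.16,0,0,-0.0271,1
0,0,-0.17,0,0,-0.0271,1
0,0,-0.17,0,0,-0.0271,1' 60
python3 - <<'E'
from h import *
print(locate('module_orange',MOD,[.621,-.179,-.187],('wrist',)),locate('module_blue',MOD,[.608,-.244,-.187],('wrist','scene')))
c=cam('wrist'); cv2.imwrite('pics/w10.png',cv2.resize(c['pixels'][90:330,140:400,::-1],None,fx=2.4,fy=2.4,interpolation=cv2.INTER_CUBIC))
E
```

```text
time: 47.38
eef_pos: [0.6374, -0.0863, 0.2434]
tcp_rot: [0.781, 0.625, 0.0, 0.001]
contact_force: [0.1, 0.5, -0.3]
opening: 1.001
finger_force: 0.0
((array([ 0.6179, -0.1922, -0.1979]), np.float64(0.305)), {'wrist': (array([ 0.6179, -0.1922, -0.1979]), np.float64(0.305))}) ((array([ 0.6084, -0.2442, -0.2085]), np.float64(0.191)), {'wrist': (array([ 0.6054, -0.2629, -0.1541]), np.float64(0.318)), 'scene': (array([ 0.6086, -0.2432, -0.2104]), np.float64(0.054))})
```

View pics/w10.png

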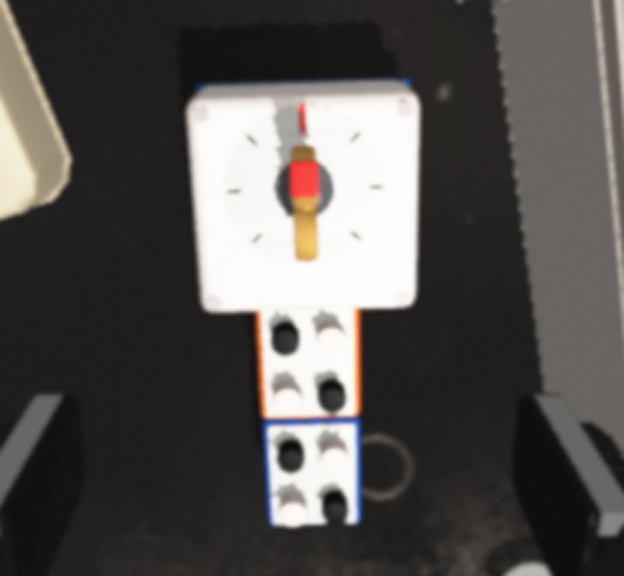

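The red cap at (305,180) points to the red mark at (303,117), and both seams, at (308,310) and (312,418), are closed. Handing in.

```bash
python3 -c "
from plant import ctrl
print(ctrl.sign_off())"
```

```text
the job is handed in; nothing more can be done
None
```

I stood the orange and blue modules (green was absent) in a closed row against the drive, wound the key to its stop, and handed the job in at about 48 s; the flask and bottles were never touched.

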